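# Fetch the casting basket out of the rinse tank with the hook rod

### The arm

A 6-joint arm with a two-finger parallel gripper is mounted at the origin on the work surface. World frame = base frame: x ahead of the robot, y to its left, z up, the work surface at z = 0. Lengths are in m, angles in rad, forces in N, time in s.
With the tool pointing down it reaches from about 0.375 to 0.9 m from the base axis. Payload 3.1 kg.
Tool frame: the origin (TCP) lies between the finger pads; the fingertips stand robot.finger_overhang ahead of it and the grasp point (between the pads) lies 3 mm ahead of it (robot.finger_overhang is the distance from the TCP to the fingertips, in m); z points along the fingers, y is the line along which they close (so a half turn about z gives the same grasp; the last joint's range is limited). The gripper opens to 87 mm and grips with 3 to 60 N. Pads are 19 mm wide; open, the fingers measure 117 mm over their backs; the gripper's body (75 mm by 190 mm) begins 51 mm behind the grasp point.
Start: joints at [1.111, 0.527, 1.433, -0, 1.181, -0.178], TCP at [0.174, 0.6, 0.245] pointing down, gripper open.
Joint ranges: [-3.08, 3.08], [-0.75, 2.2], [0.22, 2.44], [-1.43, 4.57], [0, 2.65], [-2.85, 2.85]. Speed limits (rad/s): [2.79, 2.79, 3.14, 3.14, 3.14, 3.14].

### API

Orientations are given as a unit quaternion [x, y, z, w].
In Python, from rig import get_obs, vision, hand_in, nets, robot gives the robot as it stands.
- The arm moves only by the tool apply_moves, never from a script. Its argument "series" is a list of rows, each an object with "offset": the shift along the world's x, y, z in cm, a list of three; "rot": the turn, a rotation vector about the world's x, y, z in degrees, a list of three. A call has 1 to 20 rows; each row is the pose to reach, as a shift and turn from the pose commanded when the call began; what a row does not reach only later rows make up. A row lasts 1/10 s, in which the tool goes at most 50 mm and 8.59 degrees, less where a joint would pass 70% of its speed; a pose out of reach is approached as far as the arm can. A call with a gripper value outside its range is refused whole. "hand" is the opening, from 0 (shut) to 1 (fully open), set as the call begins (left out, the last holds). The fingers move at their own pace and stop on an object; "newtons" is the grip in N (left out, the last holds). Time passes only in rows, so rows that repeat a pose let the fingers close. It gives the time, the measured TCP pose, the force, the opening and the grip force at its end, in the units of the state.
- get_obs(): the state, without advancing time (a new reading comes with each control period).
- vision.camera(name): name is "side" or "top"; returns the picture (384x512x3 uint8, red, green, blue); there is no depth.
- vision.calibration(name): a dict with "K" (3x3 intrinsics, pixels), "R" (3x3) and "t" (3): a world point X has camera coordinates R X + t. Camera axes: x right, y down, z forward; pixel columns grow to the right and rows downward; lengths in m; the calibration is good to about 2 mm. A picture is of the moment at which its call begins. calibration takes no time and is no camera call.
- hand_in(): hands the job in; it is judged then, once.
Trained networks look in the newest picture that a camera, given by its name, has taken for a name from the list of things; names that differ only in an ending like _2 or _b are one class to them, and where a whole thing is asked for, a point or a joint stands for the part that bears it (a point fixed in the world has none). Each returns a list of dicts, best first, with "conf" (0 to 1); they miss things now and then, are a little off and sometimes report something else, mostly with a low value. They report only what shows in the picture. A call takes as long as a camera call.
- nets.search_frame(camera, query): "centre" ([x, y, z] in m, in world coordinates, good to about 4 mm: the middle of the surface that is visible of it).
- nets.spot_point(camera, query): "centre" ([x, y, z] in m, in world coordinates, good to about 4 mm: a listed point, or the origin of a listed thing).
The state is a dict: "time": time; "q": joint angles; "joint_velocities": joint speeds; "joint_torque": joint torques, N m; "position": TCP position; "tool_rot": TCP orientation; "ft_force": force on the tool from outside, world axes, zero at the start; "moment": the same for the moment, N m; "grip_width": finger opening in m; "grip_force": force on a finger pad.
Only numpy, scipy, OpenCV 4.12 (cv2) and the standard library are available. Lean on these libraries where they do the work, as an engineer would, in place of code of your own. Each camera call takes 0.05 s, during which the arm holds its last target. There are 200 camera calls.

### The job

Take the hook rod from its stand, reach down into the tall rinse tank with it, and lift the basket of ring castings out by its bail. Set the basket down gently, upright and flat on the floor of the drip tray, unhook it, and hang the rod back in the fork of its stand. Move the basket with the rod only, never with the gripper, do not tip it, and leave the jar, brush and bowl alone.

Things in the scene. Friction and masses are not known exactly. Their poses are not given: they have to be found in the camera images.
- rod: Loose hook rod, 0.13 kg, hung upright in the stand's fork. Origin on its axis at the underside of its collar (steel disc 32 mm wide, z 0 to 8 mm), z up. Pale wooden handle above it, 28 mm (x) by 18 mm (y), z 8 to 72 mm: grip across y from above. Below, a 7 mm steel shaft to a hook that points to the rod's +x. At the start the hook points to the stand's -x within 0.25 rad.
- hook_seat (a point): Where a hung wire rests in the hook: (12, 0, -106.5) mm in the rod's frame. The shaft ends at z -110 mm, where the 7 mm bar turns to +x (foot, axis at z -110, to x 24 mm), then up to a point (axis at x 24 mm, rounded top at z -95.5 mm). Clear gap between shaft and point 17 mm. Lowest part of the rod: z -113.5 mm.
- basket: Loose steel basket, 0.17 to 0.35 kg, with brass rings fixed in it: open box 84 (x) by 56 (y) by 31 mm high. Origin under its centre, z up. At the rim of each short end a flat ear sticks out 11 mm (40 mm wide, underside z 28 mm; 106 mm long overall). It hangs in the tank by these ears, its x along the tank's x. A rigid wire bail stands over its middle.
- bail_top (a point): Peak of the basket's bail, on the wire's axis: (0, 0, 72) mm in the basket's frame. The bail is 6 mm wire in the basket's y-z plane: upright legs at y +-26 mm to z 50 mm, then two straight sides that meet at this peak. Lifted by it, the basket hangs level.
- tank: Fixed white plastic rinse tank, open on top, 155 mm tall, inside 116 (x) by 72 mm (y), walls 6 mm, outer rim band to 138 by 94 mm. Origin under its centre on the bench, z up. At each short end inside, a ledge 12 mm deep, top at z 40 mm, carries a basket ear: basket origin then at z 12 mm, bail peak at z 84 mm. The basket has about 4 mm play and lifts straight up.
- tray: Fixed steel drip tray on the bench, 170 mm (x) by 130 mm (y), 14 mm high, open on top, walls and floor 4 mm. Origin under its centre.
- tray_floor (a point): Centre of the tray's inner floor, 4 mm above the bench; its axes are the tray's.
- stand: Fixed rod stand. Origin on the bench under the fork's seat, z up. Base plate 12 mm thick, x -50 to 70 mm, 100 mm wide; a post at x 48 to 64 mm, 26 mm wide; on it an aluminium fork 60 mm wide, 8 mm thick, top at z 135 mm, its slot open towards the stand's -x.
- fork_seat (a point): Where the rod's origin lies when hung: (0, 0, 135) mm in the stand's frame, on top of the fork, mid-slot; axes of the stand. The slot is 14 mm wide along x, from the open end at x -24 to the closed end at x 24 mm. Lips 6 mm high across the tines at x -24..-20 and 20..24 mm keep the collar in: raise the rod over them, move it out along -x; bring it in likewise, then lower.
- jar: Bystander: loose glass jar with lid, 64 mm across, 85 mm tall. Origin under its centre.
- brush: Bystander: loose brush lying on the bench. Origin under its centre.
- bowl: Bystander: loose white plastic bowl, 90 mm across, 40 mm tall. Origin under its centre.

How it is judged:
By the outcome, as a careful person would: the job done as asked, in the order asked, and still so for the second after the job is handed in, with the robot touching nothing.
It also fails if it takes over 72 s, if anything falls off the work surface, if the arm or the gripper's body presses on something with over 40 N, if the wrist force passes 120 N, or if a joint passes its speed limit or range.

## Working session

There is one attempt and no reset: what is moved stays moved. The work goes in short steps, Python scripts to look and compute and a tool call to move; the robot and the scene stay as the last step left them, time stands still between calls to the robot, and variables do not carry over. Pictures are saved under pics/ and viewed, at most 10 in all, crops included, and the job is handed in when it is done.

Besides the shell and the picture viewer there is one more tool, called after "Emit:" as name([rows], argument=value, ...), one row to a line, values as JSON. apply_moves: Moves the arm, as the interface text tells. Its arguments: {"type":"object","properties":{"series":{"type":"array"},"hand":{"type":"number"},"newtons":{"type":"number"}},"required":["series"]}

```bash
mkdir -p pics; ls; cat > h.py <<'E'
from rig import get_obs, vision, hand_in, nets, robot
import numpy as np, cv2
def snap(c,f):
    im=vision.camera(c); cv2.imwrite(f,im[:,:,::-1]); return im
def proj(c,X):
    k=vision.calibration(c); p=np.array(k['R'])@np.array(X)+np.array(k['t']); p=np.array(k['K'])@p; return p[:2]/p[2]
def tri(ps,pt):
    A=[];b=[]
    for c,p in (('side',ps),('top',pt)):
        k=vision.calibration(c);P=np.array(k['K'])@np.c_[k['R'],k['t']]
        for i in (0,1):
            r=P[i]-p[i]*P[2];A.append(r[:3]);b.append(-r[3])
    return np.linalg.lstsq(np.array(A),np.array(b),rcond=None)[0]
E
python3 - <<'E'
from h import *
print(robot.finger_overhang)
a=snap('side','pics/s0.png');b=snap('top','pics/t0.png')
for c in('side','top'):
  k=vision.calibration(c);print(c,-np.array(k['R']).T@np.array(k['t']),np.array(k['R'])[2])
  for n in ['rod','hook_seat','basket','bail_top','tank','tray','tray_floor','stand','fork_seat','jar','brush','bowl']:
    for f in (nets.spot_point,nets.search_frame):
      print(f.__name__[:6],n,[(np.round(d['centre'],4).tolist(),round(d['conf'],2)) for d in f(c,n)[:2]])
print(get_obs())
E
```

```text
pics
0.022
side [0.55582121 0.81317746 0.91408353] [ 0.05246058 -0.71029435 -0.70194717]
call rod [([0.5474, -0.2688, 0.1362], 0.8)]
call rod [([0.5479, -0.2601, 0.1643], 0.83)]
call hook_seat [([0.5369, -0.2729, 0.0292], 0.53)]
call hook_seat [([0.5458, -0.2594, 0.1629], 0.6)]
call basket []
call basket [([0.5672, -0.24, 0.0106], 0.57)]
call bail_top []
call bail_top []
call tank [([0.6041, 0.0402, -0.0017], 0.85)]
call tank [([0.6047, 0.0661, 0.1069], 0.63)]
call tray [([0.5182, 0.3013, 0.0011], 0.79)]
call tray [([0.5152, 0.3051, -0.0003], 0.61), ([0.6055, 0.0676, 0.1066], 0.49)]
call tray_floor [([0.5263, 0.2976, 0.0042], 0.56)]
call tray_floor [([0.5255, 0.3039, 0.007], 0.89)]
call stand [([0.5482, -0.2673, -0.0003], 0.87), ([0.5239, 0.2993, 0.008], 0.27)]
call stand [([0.5721, -0.2424, 0.0119], 0.76)]
call fork_seat [([0.5454, -0.2642, 0.1353], 0.61)]
call fork_seat [([0.5688, -0.2402, 0.0085], 0.82)]
call jar [([0.5358, -0.2727, 0.0298], 0.73), ([0.7604, -0.0354, -0.0006], 0.61)]
call jar [([0.7551, -0.0155, 0.0605], 0.95)]
call brush [([0.7478, 0.1653, -0.0014], 0.8)]
call br
[... 1471 characters left out ...]
 1.11052247e+00,  5.27497329e-01,  1.43273419e+00, -4.27097320e-05,
        1.18140853e+00, -1.78510036e-01]), 'joint_velocities': array([-1.06536232e-03, -7.22650576e-05, -4.34072883e-04, -2.37321807e-04,
       -8.36289348e-04,  1.07361339e-03]), 'joint_torque': array([ 1.28608735e-03, -4.40018320e+01, -1.76976246e+01,  6.35939464e-02,
        5.05071064e-02, -4.30609123e-05]), 'position': array([0.17374985, 0.60031646, 0.24453913]), 'tool_rot': array([ 1.40408314e-01,  9.90093685e-01, -2.87027180e-05,  1.13160278e-05]), 'ft_force': array([-0.2351559 , -0.59734829,  0.19399461]), 'moment': array([ 0.01130737,  0.00429455, -0.04159669]), 'grip_force': 0.0, 'grip_width': 0.08720347213914396}
```

```bash
python3 -c "
import cv2,numpy as np
a=cv2.imread('pics/s0.png');b=cv2.imread('pics/t0.png')
cv2.imwrite('pics/s0b.png',cv2.resize(a,(800,600),interpolation=2));cv2.imwrite('pics/t0b.png',cv2.resize(b,(800,600),interpolation=2))"
```

```text
(no output)
```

View pics/s0b.png

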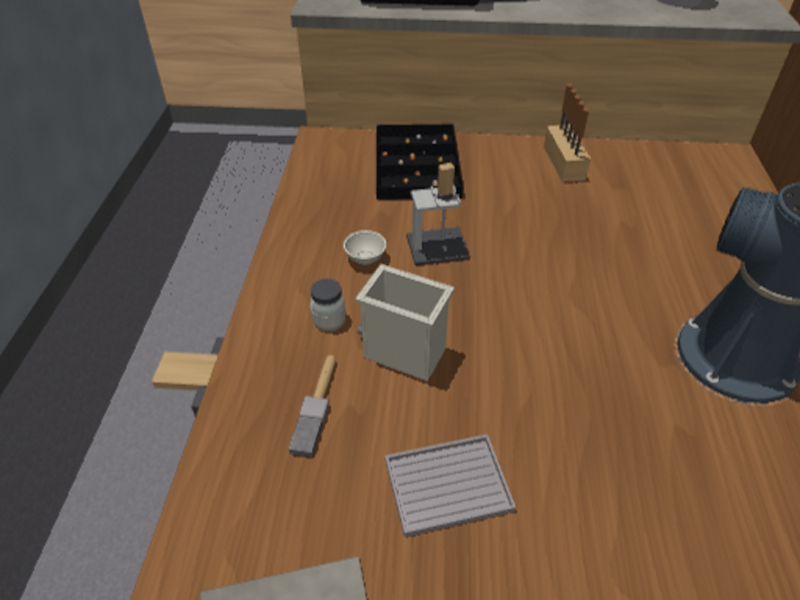

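View pics/t0b.png

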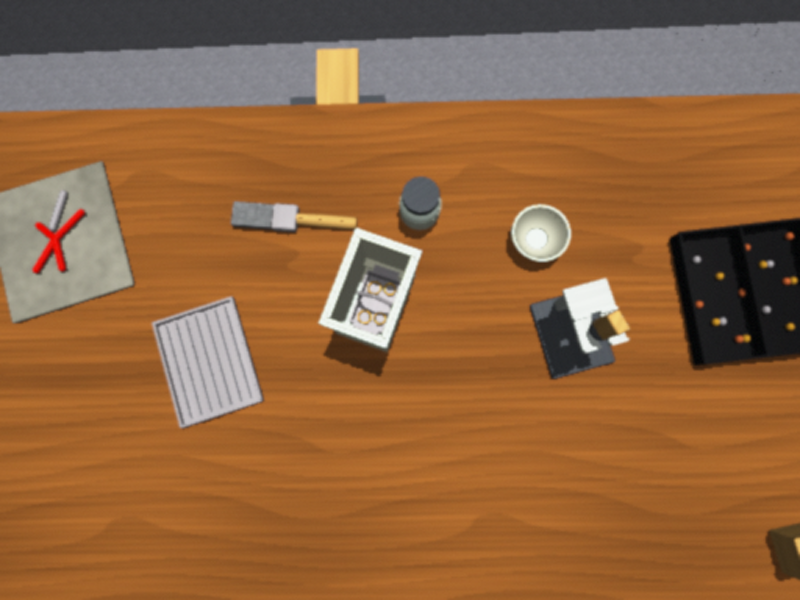

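The side view shows the tank at (405,320), the stand and rod at (440,200) and the tray at (450,485). In the top view the tank is at (370,290) with the basket inside, the stand at (590,330) with its post towards world +x, and the tray at (207,362). Next I'll rectify crops at known heights to get the yaws.

```bash
cat >> h.py <<'E'
def rect(im,c,z,cx,cy,half,n=400):
    # world-aligned: up=+x, left=+y
    w=np.array([[cx+half,cy+half],[cx+half,cy-half],[cx-half,cy-half],[cx-half,cy+half]])
    s=np.float32([proj(c,[x,y,z]) for x,y in w]); d=np.float32([[0,0],[n,0],[n,n],[0,n]])
    o=cv2.warpPerspective(im,cv2.getPerspectiveTransform(s,d),(n,n),flags=cv2.INTER_CUBIC)
    return o
E
python3 - <<'E'
from h import *
t=cv2.imread('pics/t0.png');s=cv2.imread('pics/s0.png')
A=rect(t,'top',.155,.605,.036,.1);B=rect(t,'top',.207,.547,-.267,.04)
C=rect(t,'top',.135,.547,-.267,.08);D=rect(s,'side',.207,.547,-.267,.04)
m=np.vstack([np.hstack([A,B]),np.hstack([C,D])]);cv2.imwrite('pics/m.png',cv2.resize(m,(600,600),interpolation=3))
E
```

```text
(no output)
```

View pics/m.png

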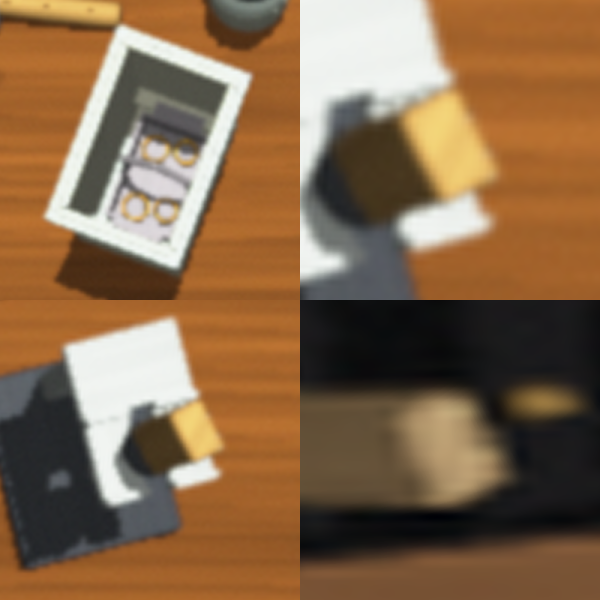

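The rectified crop gives these poses:
- **Tank:** centre about (0.6065, 0.036), yaw about -20.5°. The rim measures 136 × 91 mm, which matches.
- **Handle top:** centre (0.548, -0.267), rod yaw about 207° (hook direction).
- **Stand:** yaw about 15.5°, so the rod sits 0.2 rad off it, within the stated 0.25.

Moving to above the rod.

Emit:
apply_moves([
  {"offset": [27.6,-35,5.5],"rot": [0,0,42.8]},
  {"offset": [27.6,-35,5.5],"rot": [0,0,42.8]},
  {"offset": [27.6,-35,5.5],"rot": [0,0,42.8]},
  {"offset": [27.6,-35,5.5],"rot": [0,0,42.8]},
  {"offset": [27.6,-35,5.5],"rot": [0,0,42.8]},
  {"offset": [27.6,-35,5.5],"rot": [0,0,42.8]},
  {"offset": [27.6,-35,5.5],"rot": [0,0,42.8]},
  {"offset": [27.6,-35,5.5],"rot": [0,0,42.8]},
  {"offset": [27.6,-35,5.5],"rot": [0,0,42.8]},
  {"offset": [37.4,-86.7,5.5],"rot": [0,0,42.8]},
  {"offset": [37.4,-86.7,5.5],"rot": [0,0,42.8]},
  {"offset": [37.4,-86.7,5.5],"rot": [0,0,42.8]},
  {"offset": [37.4,-86.7,5.5],"rot": [0,0,42.8]},
  {"offset": [37.4,-86.7,5.5],"rot": [0,0,42.8]},
  {"offset": [37.4,-86.7,5.5],"rot": [0,0,42.8]},
  {"offset": [37.4,-86.7,5.5],"rot": [0,0,42.8]},
  {"offset": [37.4,-86.7,5.5],"rot": [0,0,42.8]},
  {"offset": [37.4,-86.7,5.5],"rot": [0,0,42.8]},
  {"offset": [37.4,-86.7,5.5],"rot": [0,0,42.8]},
  {"offset": [37.4,-86.7,5.5],"rot": [0,0,42.8]},
], hand=1, newtons=30)

```text
time: 4.5
position: [0.548, -0.2698, 0.2996]
tool_rot: [-0.23, 0.973, -0.001, 0.0]
ft_force: [0.9, -0.4, 0.8]
grip_width: 0.087
grip_force: 0.0
```

Emit:
apply_moves([
  {"offset": [0,0,-4],"rot": [0,0,0]},
  {"offset": [0,0,-7],"rot": [0,0,0]},
  {"offset": [0,0,-9],"rot": [0,0,0]},
  {"offset": [0,0,-10.5],"rot": [0,0,0]},
  {"offset": [0,0,-11.7],"rot": [0,0,0]},
  {"offset": [0,0,-12.2],"rot": [0,0,0]},
  {"offset": [0,0,-12.2],"rot": [0,0,0]},
])

```text
time: 5.2
position: [0.5476, -0.2665, 0.1771]
tool_rot: [-0.231, 0.973, 0.0, -0.0]
ft_force: [0.5, -0.1, -0.0]
grip_width: 0.0869
grip_force: 0.0
```

```bash
python3 - <<'E'
from h import *
o=get_obs();print(o['time'],o['position'],o['ft_force'])
snap('top','pics/t1.png');snap('side','pics/s1.png')
a=cv2.imread('pics/s1.png');b=cv2.imread('pics/t1.png')
ps=proj('side',[.548,-.267,.17]).astype(int);pt=proj('top',[.548,-.267,.17]).astype(int);print(ps,pt)
f=lambda im,p:cv2.resize(im[max(p[1]-50,0):p[1]+50,p[0]-50:p[0]+50],(400,400),interpolation=2)
cv2.imwrite('pics/m1.png',np.hstack([f(a,ps),f(b,pt)]))
for c in('side','top'): print(nets.spot_point(c,'rod')[:1])
E
```

```text
5.2 [ 0.54764594 -0.26651765  0.17711878] [ 0.47428401 -0.13853041 -0.02227947]
[284 116] [389 208]
[]
[{'centre': [0.5474, -0.2688, 0.1304], 'conf': 0.46}]
```

View pics/m1.png

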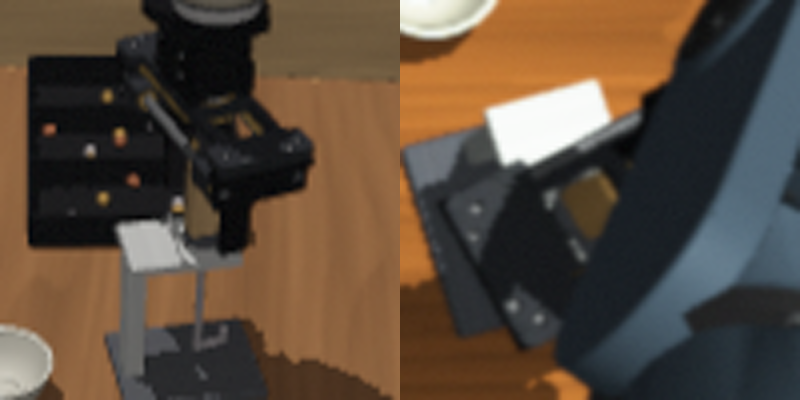

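The fingers straddle the handle: side crop (200,200), top crop (590,205). Closing the grip.

Emit:
apply_moves([
  {"offset": [0,0,0],"rot": [0,0,0]},
  {"offset": [0,0,0],"rot": [0,0,0]},
  {"offset": [0,0,0],"rot": [0,0,0]},
  {"offset": [0,0,0],"rot": [0,0,0]},
  {"offset": [0,0,0],"rot": [0,0,0]},
  {"offset": [0,0,0],"rot": [0,0,0]},
  {"offset": [0,0,0],"rot": [0,0,0]},
  {"offset": [0,0,0],"rot": [0,0,0]},
], hand=0, newtons=30)

```text
time: 6.2
position: [0.5477, -0.2667, 0.1775]
tool_rot: [-0.23, 0.973, 0.0, -0.0]
ft_force: [0.5, 0.2, 0.5]
grip_width: 0.0309
grip_force: 0.0
```

Emit:
apply_moves([
  {"offset": [0,0,0],"rot": [0,0,0]},
  {"offset": [0,0,0],"rot": [0,0,0]},
  {"offset": [0,0,0],"rot": [0,0,0]},
  {"offset": [0,0,0],"rot": [0,0,0]},
  {"offset": [0,0,0],"rot": [0,0,0]},
])

```text
time: 6.7
position: [0.5478, -0.2667, 0.1775]
tool_rot: [-0.23, 0.973, -0.0, -0.0]
ft_force: [0.0, -0.9, -0.5]
grip_width: 0.0178
grip_force: 30.0
```

Emit:
apply_moves([
  {"offset": [0,0,0.8],"rot": [0,0,0]},
  {"offset": [0,0,1.8],"rot": [0,0,0]},
  {"offset": [0,0,1.8],"rot": [0,0,0]},
  {"offset": [-2.2,-0.6,1.8],"rot": [0,0,0]},
  {"offset": [-4.5,-1.25,1.8],"rot": [0,0,0]},
  {"offset": [-6.7,-1.9,1.8],"rot": [0,0,0]},
  {"offset": [-6.7,-1.9,5],"rot": [0,0,0]},
  {"offset": [-6.7,-1.9,9],"rot": [0,0,0]},
  {"offset": [-6.7,-1.9,13],"rot": [0,0,0]},
  {"offset": [-6.7,-1.9,17.2],"rot": [0,0,0]},
  {"offset": [-4.7,3.1,17.2],"rot": [0,0,-8]},
  {"offset": [-2.7,7.5,17.2],"rot": [0,0,-16]},
  {"offset": [-0.4,12,17.2],"rot": [0,0,-24]},
  {"offset": [2,16.5,17.2],"rot": [0,0,-32]},
  {"offset": [4.5,21,17.2],"rot": [0,0,-40]},
  {"offset": [7,25,17.2],"rot": [0,0,-47.2]},
  {"offset": [9.2,29,17.2],"rot": [0,0,-47.2]},
  {"offset": [9.2,29,17.2],"rot": [0,0,-47.2]},
  {"offset": [9.2,29,17.2],"rot": [0,0,-47.2]},
])

```text
time: 8.6
position: [0.6402, 0.0258, 0.3492]
tool_rot: [0.176, 0.984, 0.0, -0.0]
ft_force: [-0.1, -0.5, -1.4]
grip_width: 0.0179
grip_force: 30.0
```

```bash
python3 - <<'E'
from h import *
o=get_obs();print(o['time'],o['position'],o['tool_rot'],o['ft_force'],o['grip_width'])
a=snap('side','pics/s2.png');b=snap('top','pics/t2.png')
for c in('side','top'):
  for q in('rod','hook_seat','bail_top','tank','basket'): print(c,q,[(np.round(d['centre'],4).tolist(),round(d['conf'],2)) for d in nets.spot_point(c,q)[:2]])
a=a[:,:,::-1];b=b[:,:,::-1]
ps=proj('side',[.63,.03,.2]).astype(int);pt=proj('top',[.61,.03,.2]).astype(int);print(ps,pt)
f=lambda im,p,n:cv2.resize(im[max(p[1]-n,0):p[1]+n,p[0]-n:p[0]+n],(400,400),interpolation=2)
cv2.imwrite('pics/m2.png',np.hstack([f(a,ps,64),f(b,pt,64)]))
E
```

```text
8.6 [0.64023156 0.02575034 0.34924825] [ 1.76327361e-01  9.84331576e-01  7.12562385e-05 -7.35902344e-05] [-0.14954331 -0.54164203 -1.43417821] 0.017866817558332887
side rod [([0.6405, 0.0275, 0.3059], 0.68)]
side hook_seat [([0.6273, 0.0288, 0.1981], 0.54)]
side bail_top [([0.5252, 0.2973, 0.0056], 0.51)]
side tank [([0.6087, 0.0383, -0.0011], 0.85), ([0.6402, 0.0247, 0.307], 0.16)]
side basket []
top rod [([0.6384, 0.0243, 0.3078], 0.58)]
top hook_seat [([0.6261, 0.0268, 0.1985], 0.4), ([0.6373, 0.025, 0.3064], 0.37)]
top bail_top []
top tank []
top basket []
[249 172] [239 177]
```

View pics/m2.png

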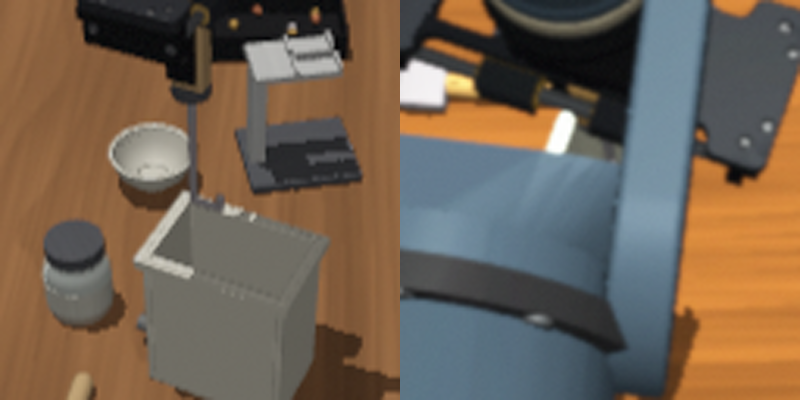

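The rod is held upright at about (0.640, 0.025), with the hook over the tank's +x end (side crop 195,200). The arm hides the tank from the top camera, so I'll refine the bail position from the first top picture with a model overlay.

```bash
python3 - <<'E'
from h import *
t=cv2.imread('pics/t0.png');s=cv2.imread('pics/s0.png')
T=np.array([.6065,.0365]);y=np.radians(-20.5);R=np.array([[np.cos(y),-np.sin(y)],[np.sin(y),np.cos(y)]])
B=np.array([.605,.036])
def crop(im,c,S=8):
    p=proj(c,[.606,.036,.12]).astype(int);n=50 if c=='side' else 38;S=400/(2*n)
    o=cv2.resize(im[p[1]-n:p[1]+n,p[0]-n:p[0]+n],(400,400),interpolation=2)
    L=lambda P:np.array([((proj(c,q)-(p-n)+.5)*S) for q in P]).astype(int).reshape(-1,1,2)
    for hx,hy in((.069,.047),(.058,.036)):
        cv2.polylines(o,[L([[*(T+R@[a,b]),.155] for a,b in((hx,hy),(hx,-hy),(-hx,-hy),(-hx,hy))])],True,(0,0,255),1)
    cv2.polylines(o,[L([[*(B+R@[0,a]),.012+z] for a,z in((-.026,.031),(-.026,.05),(0,.072),(.026,.05),(.026,.031))])],False,(0,255,0),1)
    return o
cv2.imwrite('pics/m3.png',np.hstack([crop(s,'side'),crop(t,'top')]))
E
```

```text
(no output)
```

View pics/m3.png

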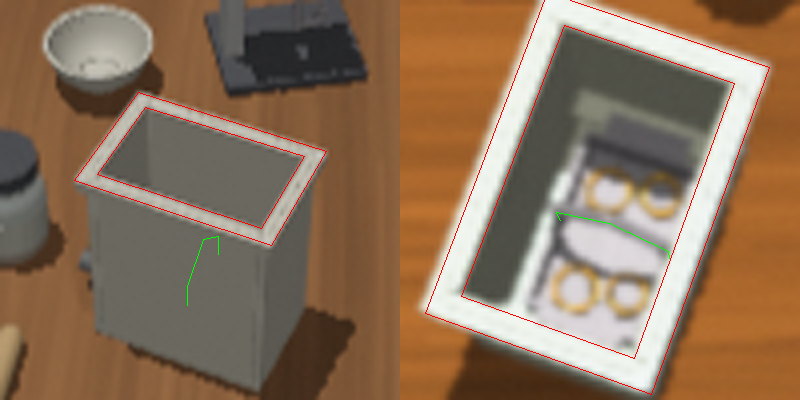

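The tank overlay fits both views, and the bail overlay fits the top view. Lowering the hook beside the bail.

Emit:
apply_moves([
  {"offset": [0,0,-2],"rot": [0,0,0]},
  {"offset": [0,0,-4.5],"rot": [0,0,0]},
  {"offset": [0,0,-7],"rot": [0,0,0]},
  {"offset": [0,0,-9],"rot": [0,0,0]},
  {"offset": [0,0,-10],"rot": [0,0,0]},
  {"offset": [0,0,-11],"rot": [0,0,0]},
  {"offset": [0,0,-12],"rot": [0,0,0]},
  {"offset": [0,0,-12.7],"rot": [0,0,0]},
  {"offset": [0,0,-13.3],"rot": [0,0,0]},
  {"offset": [0,0,-13.9],"rot": [0,0,0]},
  {"offset": [0,0,-13.9],"rot": [0,0,0]},
])

```text
time: 10.3
position: [0.6393, 0.0234, 0.2098]
tool_rot: [0.178, 0.984, -0.0, -0.001]
ft_force: [-0.2, 0.8, -1.1]
grip_width: 0.0179
grip_force: 30.0
```

Emit:
apply_moves([
  {"offset": [-0.5,0.19,0],"rot": [0,0,0]},
  {"offset": [-1.0,0.37,0],"rot": [0,0,0]},
  {"offset": [-1.5,0.56,0],"rot": [0,0,0]},
  {"offset": [-2.0,0.75,0],"rot": [0,0,0]},
  {"offset": [-2.34,0.87,0],"rot": [0,0,0]},
  {"offset": [-2.34,0.87,0],"rot": [0,0,0]},
  {"offset": [-2.34,0.87,0],"rot": [0,0,0]},
])

```text
time: 11.0
position: [0.6165, 0.032, 0.2107]
tool_rot: [0.178, 0.984, 0.0, 0.0]
ft_force: [0.2, 0.4, -1.7]
grip_width: 0.018
grip_force: 30.0
```

Emit:
apply_moves([
  {"offset": [0,0,0.5],"rot": [0,0,0]},
  {"offset": [0,0,1.0],"rot": [0,0,0]},
  {"offset": [0,0,1.5],"rot": [0,0,0]},
  {"offset": [0,0,1.8],"rot": [0,0,0]},
  {"offset": [0,0,2.1],"rot": [0,0,0]},
  {"offset": [0,0,2.4],"rot": [0,0,0]},
  {"offset": [0,0,2.8],"rot": [0,0,0]},
  {"offset": [0,0,3.2],"rot": [0,0,0]},
  {"offset": [0,0,3.2],"rot": [0,0,0]},
  {"offset": [0,0,3.2],"rot": [0,0,0]},
])

```text
time: 12.0
position: [0.6164, 0.032, 0.2426]
tool_rot: [0.178, 0.984, -0.0, 0.0]
ft_force: [0.2, -0.1, -4.1]
grip_width: 0.0181
grip_force: 30.0
```

The force shows the basket is on the hook (about 0.25 kg added). Lifting it out.

Emit:
apply_moves([
  {"offset": [0,0,0.4],"rot": [0,0,0]},
  {"offset": [0,0,1.0],"rot": [0,0,0]},
  {"offset": [0,0,1.8],"rot": [0,0,0]},
  {"offset": [0,0,2.8],"rot": [0,0,0]},
  {"offset": [0,0,3.8],"rot": [0,0,0]},
  {"offset": [0,0,4.8],"rot": [0,0,0]},
  {"offset": [0,0,5.8],"rot": [0,0,0]},
  {"offset": [0,0,6.8],"rot": [0,0,0]},
  {"offset": [0,0,7.8],"rot": [0,0,0]},
  {"offset": [0,0,8.8],"rot": [0,0,0]},
  {"offset": [0,0,9.8],"rot": [0,0,0]},
  {"offset": [0,0,10.8],"rot": [0,0,0]},
  {"offset": [0,0,11.8],"rot": [0,0,0]},
  {"offset": [0,0,12.8],"rot": [0,0,0]},
  {"offset": [0,0,13.8],"rot": [0,0,0]},
  {"offset": [0,0,14.8],"rot": [0,0,0]},
  {"offset": [0,0,15.6],"rot": [0,0,0]},
  {"offset": [0,0,16.0],"rot": [0,0,0]},
  {"offset": [0,0,16.2],"rot": [0,0,0]},
  {"offset": [0,0,16.2],"rot": [0,0,0]},
])

```text
time: 14.0
position: [0.6163, 0.0321, 0.4046]
tool_rot: [0.178, 0.984, 0.0, -0.0]
ft_force: [-0.6, -0.2, -3.7]
grip_width: 0.0177
grip_force: 30.0
```

```bash
python3 - <<'E'
from h import *
o=get_obs();print(o['time'],o['position'],o['tool_rot'],o['ft_force'],o['grip_width'])
a=snap('side','pics/s4.png')[:,:,::-1]
for q in('basket','bail_top','hook_seat','rod'): print(q,[(np.round(d['centre'],4).tolist(),round(d['conf'],2)) for d in nets.spot_point('side',q)[:2]])
p=proj('side',[.61,.04,.24]).astype(int);n=64
s0=cv2.imread('pics/t0.png');k=rect(s0,'top',.014,.522,.3,.12)
T=lambda x,y:(int((.3+.12-y)/.24*400),int((.522+.12-x)/.24*400))
c=np.radians(16);R=np.array([[np.cos(c),-np.sin(c)],[np.sin(c),np.cos(c)]])
cv2.polylines(k,[np.array([T(*(np.array([.522,.2995])+R@[u,v])) for u,v in((.085,.065),(.085,-.065),(-.085,-.065),(-.085,.065))])],True,(0,0,255),1)
cv2.imwrite('pics/m4.png',np.hstack([cv2.resize(a[p[1]-n:p[1]+n,p[0]-n:p[0]+n],(400,400),interpolation=2),k]))
E
```

```text
14.0 [0.61629042 0.03206985 0.40456216] [ 1.78312518e-01  9.83973903e-01  3.01782409e-07 -6.65161529e-05] [-0.62424754 -0.19897618 -3.70193402] 0.017677441497612113
basket [([0.6096, 0.0368, 0.2632], 0.56), ([0.6089, 0.0387, 0.1886], 0.55)]
bail_top [([0.6055, 0.039, 0.2616], 0.65)]
hook_seat [([0.6015, 0.0366, 0.2556], 0.86), ([0.6057, 0.0351, 0.1887], 0.54)]
rod [([0.62, 0.0312, 0.3597], 0.65)]
```

View pics/m4.png

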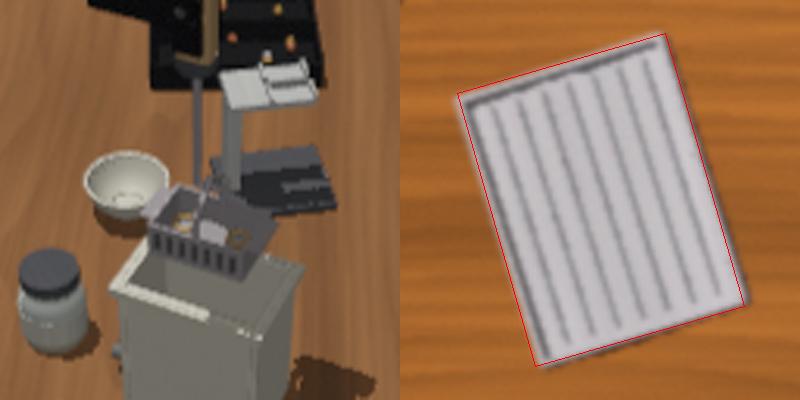

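The basket hangs level above the tank rim (side crop 210,230), and the tray outline fits at (0.522, 0.2995) with yaw 16°. Carrying it smoothly over the tray.

Emit:
apply_moves([
  {"offset": [-0.07,0.23,0],"rot": [0,0,0.3]},
  {"offset": [-0.22,0.72,0],"rot": [0,0,1]},
  {"offset": [-0.48,1.56,0],"rot": [0,0,2.1]},
  {"offset": [-0.86,2.79,0],"rot": [0,0,3.7]},
  {"offset": [-1.35,4.4,0],"rot": [0,0,5.9]},
  {"offset": [-1.95,6.35,0],"rot": [0,0,8.5]},
  {"offset": [-2.63,8.57,0],"rot": [0,0,11.4]},
  {"offset": [-3.38,11,0],"rot": [0,0,14.6]},
  {"offset": [-4.15,13.5,0],"rot": [0,0,18]},
  {"offset": [-4.92,16,0],"rot": [0,0,21.4]},
  {"offset": [-5.67,18.4,0],"rot": [0,0,24.6]},
  {"offset": [-6.35,20.6,0],"rot": [0,0,27.5]},
  {"offset": [-6.95,22.6,0],"rot": [0,0,30.1]},
  {"offset": [-7.44,24.2,0],"rot": [0,0,32.3]},
  {"offset": [-7.82,25.4,0],"rot": [0,0,33.9]},
  {"offset": [-8.08,26.3,0],"rot": [0,0,35]},
  {"offset": [-8.23,26.8,0],"rot": [0,0,35.7]},
  {"offset": [-8.3,27,0],"rot": [0,0,36]},
  {"offset": [-8.3,27,0],"rot": [0,0,36]},
  {"offset": [-8.3,27,0],"rot": [0,0,36]},
])

```text
time: 16.25
position: [0.5337, 0.3014, 0.4045]
tool_rot: [-0.134, 0.991, -0.0, -0.0]
ft_force: [-0.1, -0.3, -4.2]
grip_width: 0.0182
grip_force: 30.0
```

Emit:
apply_moves([
  {"offset": [0,0,-0.3],"rot": [0,0,0]},
  {"offset": [0,0,-0.9],"rot": [0,0,0]},
  {"offset": [0,0,-1.8],"rot": [0,0,0]},
  {"offset": [0,0,-3],"rot": [0,0,0]},
  {"offset": [0,0,-4.4],"rot": [0,0,0]},
  {"offset": [0,0,-5.8],"rot": [0,0,0]},
  {"offset": [0,0,-7.2],"rot": [0,0,0]},
  {"offset": [0,0,-8.6],"rot": [0,0,0]},
  {"offset": [0,0,-10],"rot": [0,0,0]},
  {"offset": [0,0,-11.4],"rot": [0,0,0]},
  {"offset": [0,0,-12.7],"rot": [0,0,0]},
  {"offset": [0,0,-13.8],"rot": [0,0,0]},
  {"offset": [0,0,-14.7],"rot": [0,0,0]},
  {"offset": [0,0,-15.2],"rot": [0,0,0]},
  {"offset": [0,0,-15.5],"rot": [0,0,0]},
  {"offset": [0,0,-15.5],"rot": [0,0,0]},
])

```text
time: 17.85
position: [0.5334, 0.3021, 0.2494]
tool_rot: [-0.134, 0.991, -0.0, -0.0]
ft_force: [-0.3, 0.2, -4.2]
grip_width: 0.0177
grip_force: 30.0
```

```bash
python3 - <<'E'
from h import *
o=get_obs();print(o['time'],o['position'],o['tool_rot'],o['ft_force'],o['grip_width'])
a=snap('side','pics/s5.png')[:,:,::-1];b=snap('top','pics/t5.png')[:,:,::-1]
for c in('side','top'):
 for q in('basket','bail_top','hook_seat','rod'): print(c,q,[(np.round(d['centre'],4).tolist(),round(d['conf'],2)) for d in nets.spot_point(c,q)[:2]])
ps=proj('side',[.522,.3,.08]).astype(int);pt=proj('top',[.522,.3,.08]).astype(int)
def f(im,p,n=64):
    im=cv2.copyMakeBorder(im,n,n,n,n,0);return cv2.resize(im[p[1]:p[1]+2*n,p[0]:p[0]+2*n],(400,400),interpolation=2)
cv2.imwrite('pics/m5.png',np.hstack([f(a,ps),f(b,pt)]))
E
```

```text
17.85 [0.53341843 0.30205704 0.24944208] [-1.34454243e-01  9.90919803e-01 -2.56801457e-06 -4.51082282e-06] [-0.28305583  0.17703931 -4.19409931] 0.017706677359830586
side basket [([0.5265, 0.2991, 0.0306], 0.78)]
side bail_top [([0.5257, 0.3003, 0.1074], 0.71)]
side hook_seat []
side rod [([0.5236, 0.2966, 0.0338], 0.27)]
top basket [([0.5224, 0.2959, 0.0331], 0.96), ([0.5479, -0.2674, 0.0025], 0.69)]
top bail_top [([0.5201, 0.2956, 0.1078], 0.89)]
top hook_seat [([0.5203, 0.2977, 0.1006], 0.51)]
top rod []
```

View pics/m5.png

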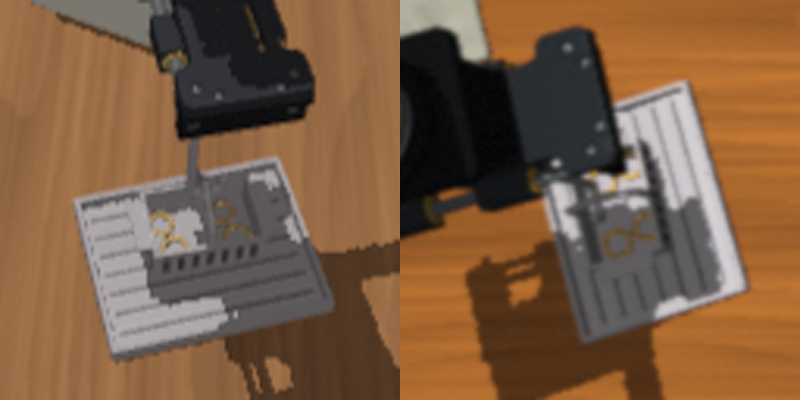

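The basket is level, centred and aligned over the tray (side crop 205,220). Lowering gently until it touches.

Emit:
apply_moves([
  {"offset": [0,0,-0.5],"rot": [0,0,0]},
  {"offset": [0,0,-1.0],"rot": [0,0,0]},
  {"offset": [0,0,-1.5],"rot": [0,0,0]},
  {"offset": [0,0,-1.8],"rot": [0,0,0]},
  {"offset": [0,0,-2.0],"rot": [0,0,0]},
  {"offset": [0,0,-2.15],"rot": [0,0,0]},
  {"offset": [0,0,-2.3],"rot": [0,0,0]},
  {"offset": [0,0,-2.4],"rot": [0,0,0]},
  {"offset": [0,0,-2.5],"rot": [0,0,0]},
  {"offset": [0,0,-2.6],"rot": [0,0,0]},
  {"offset": [0,0,-2.7],"rot": [0,0,0]},
  {"offset": [0,0,-2.8],"rot": [0,0,0]},
  {"offset": [0,0,-2.9],"rot": [0,0,0]},
  {"offset": [0,0,-3.0],"rot": [0,0,0]},
  {"offset": [0,0,-3.1],"rot": [0,0,0]},
  {"offset": [0,0,-3.2],"rot": [0,0,0]},
  {"offset": [0,0,-3.3],"rot": [0,0,0]},
  {"offset": [0,0,-3.4],"rot": [0,0,0]},
])

```text
time: 20.15
position: [0.5335, 0.302, 0.2157]
tool_rot: [-0.134, 0.991, -0.0, 0.0]
ft_force: [-0.1, -0.5, -0.7]
grip_width: 0.018
grip_force: 30.0
```

Emit:
apply_moves([
  {"offset": [0,0,-0.4],"rot": [0,0,0]},
  {"offset": [0,0,-0.8],"rot": [0,0,0]},
  {"offset": [0,0,-1.1],"rot": [0,0,0]},
  {"offset": [0,0,-1.4],"rot": [0,0,0]},
  {"offset": [0,0,-1.4],"rot": [0,0,0]},
  {"offset": [0.3,0.08,-1.4],"rot": [0,0,0]},
  {"offset": [0.7,0.2,-1.4],"rot": [0,0,0]},
  {"offset": [1.1,0.31,-1.4],"rot": [0,0,0]},
  {"offset": [1.5,0.43,-1.4],"rot": [0,0,0]},
  {"offset": [1.9,0.54,-1.4],"rot": [0,0,0]},
  {"offset": [2.3,0.66,-1.4],"rot": [0,0,0]},
  {"offset": [2.6,0.75,-1.4],"rot": [0,0,0]},
  {"offset": [2.9,0.83,-1.4],"rot": [0,0,0]},
  {"offset": [2.9,0.83,-1.4],"rot": [0,0,0]},
])

```text
time: 21.55
position: [0.5629, 0.3104, 0.2015]
tool_rot: [-0.134, 0.991, 0.0, 0.0]
ft_force: [-0.5, 0.4, -0.8]
grip_width: 0.0183
grip_force: 30.0
```

```bash
python3 - <<'E'
from h import *
o=get_obs();print(o['time'],o['position'],o['ft_force'])
a=snap('side','pics/s6.png')[:,:,::-1];b=snap('top','pics/t6.png')[:,:,::-1]
for c in('side','top'):
 for q in('basket','bail_top','hook_seat','rod'): print(c,q,[(np.round(d['centre'],4).tolist(),round(d['conf'],2)) for d in nets.spot_point(c,q)[:2]])
ps=proj('side',[.522,.3,.06]).astype(int);pt=proj('top',[.522,.3,.06]).astype(int)
def f(im,p,n=50):
    im=cv2.copyMakeBorder(im,n,n,n,n,0);return cv2.resize(im[p[1]:p[1]+2*n,p[0]:p[0]+2*n],(400,400),interpolation=2)
cv2.imwrite('pics/m6.png',np.hstack([f(a,ps),f(b,pt)]))
E
```

```text
21.55 [0.56285207 0.31041929 0.20152392] [-0.45734185  0.37289091 -0.80800753]
side basket [([0.5244, 0.2982, 0.0018], 0.91)]
side bail_top [([0.527, 0.3024, 0.0816], 0.74)]
side hook_seat [([0.5504, 0.3076, 0.0526], 0.39), ([0.5254, 0.301, 0.0771], 0.29)]
side rod [([0.7594, -0.0357, -0.0007], 0.4)]
top basket [([0.5215, 0.2955, 0.0047], 0.66), ([0.5599, 0.3089, 0.1549], 0.48)]
top bail_top [([0.5209, 0.2984, 0.0794], 0.85), ([0.5479, -0.2669, 0.1358], 0.52)]
top hook_seat [([0.549, 0.307, 0.0512], 0.39)]
top rod [([0.5589, 0.3091, 0.1544], 0.66), ([0.7113, -0.2215, -0.0002], 0.44)]
```

View pics/m6.png

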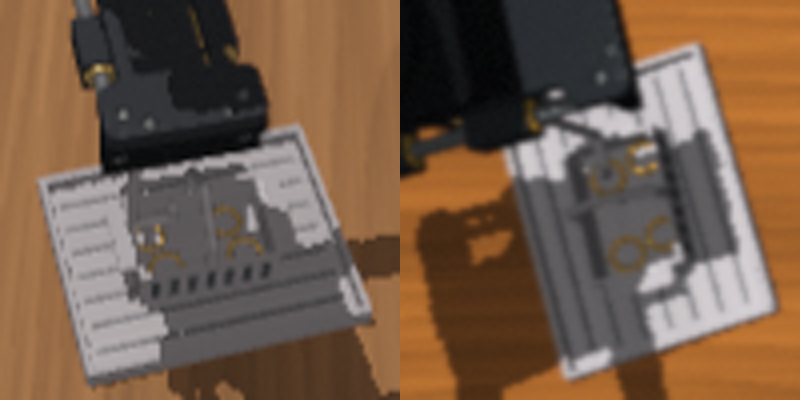

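The basket sits flat at about (0.5225, 0.2965, 0.004), and the hook is clear of the bail by about 10 mm. Next I'll measure the empty fork numerically from these pictures.

```bash
python3 - <<'E'
from h import *
for c in('side','top'):
 for q in('fork_seat','stand'): print(c,q,[(np.round(d['centre'],4).tolist(),round(d['conf'],2)) for d in nets.spot_point(c,q)[:1]])
for c,f in(('top','t6'),('side','s6')):
  im=cv2.imread(f'pics/{f}.png');H=.07;n=560
  r=rect(im,c,.135,.555,-.265,H,n)
  g=r.min(2); m=(g>110).astype(np.uint8)
  cs,_=cv2.findContours(m,0,2);k=max(cs,key=cv2.contourArea)
  (u,v),wh,a=cv2.minAreaRect(k);s=2*H/n*1000
  print(c,'centre',.555+H-v*s/1000,-.265+H-u*s/1000,np.array(wh)*s,a,cv2.contourArea(k)*s*s)
  # stand-frame profile, sampled about guess seat
  o=np.array([.548,-.267]);y=np.radians(15.5);ex=np.array([np.cos(y),np.sin(y)]);ey=np.array([-ex[1],ex[0]])
  for x in(-.022,-.014,-.005,.005,.014,.022,.03):
    row=''
    for t in np.arange(-.036,.0361,.002):
      p=o+ex*x+ey*t;row+='%4d'%g[int(np.clip((.555+H-p[0])/(s/1000),0,n-1)),int(np.clip((-.265+H-p[1])/(s/1000),0,n-1))]
    print('%6.3f'%x,row)
E
```

```text
side fork_seat []
side stand [([0.7474, 0.1666, -0.001], 0.52)]
top fork_seat [([0.5514, -0.2664, 0.1355], 0.91)]
top stand [([0.5535, -0.2674, 0.0042], 0.69)]
top centre 0.5672463798522949 -0.2622676391601563 [92.09827423 65.63954926] 75.0685806274414 5294.65625
-0.022   50  83 158 214 241 238 241 243 242 239 244 245 243 226 175 110  86  87  90  90 116 193 244 243 237 240 245 238 234 241 242 235 203 138  74  46  39
-0.014   44  43  68 155 238 240 240 240 242 243 244 244 244 245 229 176 102  88  91  92  92 131 203 241 242 242 242 243 245 245 245 245 244 215 130  60  40
-0.005   47  45  80 172 228 242 242 242 242 243 244 245 245 243 237 172 100  85  91  91 100 140 213 240 242 242 243 243 244 246 246 245 243 209 128  58  41
 0.005   52  50  86 173 238 241 242 242 242 243 244 245 245 244 222 154  97  89  92  92  95 142 218 242 243 243 243 243 245 245 246 245 241 206 120  55  38
 0.014   45  47  80 167 229 241 242 241 241 243 244 244 244 241 224 157  99  89  93  92 105 167 234 242 243 243 243 243 245 245 245 245 238 187 100  48  40
 0.022   54  93 182 238 243 242 239 239 242 242 238 238 241 219 157 121 125 115 121 131 166 216 241 244 242 237 236 241 241 237 237 239 194 113  65  45  40
 0.030   46  50 102 193 241 242 242 243 242 243 243 243 243 243 244 244 243 243 244 244 244 243 244 243 243 243 243 243 243 243 243 243 242 195 107  48  38Traceback (most recent call last):
  File "<stdin>", line 8, in <module>
ValueError: max() iterable argument is empty
```

Emit:
apply_moves([
  {"offset": [0,0,0.5],"rot": [0,0,0]},
  {"offset": [0,0,1.5],"rot": [0,0,0]},
  {"offset": [0,0,3],"rot": [0,0,0]},
  {"offset": [0,0,5],"rot": [0,0,0]},
  {"offset": [0,0,8],"rot": [0,0,0]},
  {"offset": [0,0,11],"rot": [0,0,0]},
  {"offset": [0,0,14.5],"rot": [0,0,0]},
  {"offset": [0,0,14.5],"rot": [0,0,0]},
])

```text
time: 23.05
position: [0.5651, 0.3114, 0.3539]
tool_rot: [-0.135, 0.991, 0.001, 0.007]
ft_force: [1.0, 0.8, -0.6]
grip_width: 0.0179
grip_force: 30.0
```

The fork seat comes out at about (0.548, -0.2667) with yaw about 15°, which agrees with where the rod was picked up. Traveling to the entry point in front of the fork.

Emit:
apply_moves([
  {"offset": [-0.1,-1,0],"rot": [0,0,0]},
  {"offset": [-0.4,-3,0],"rot": [0,0,0]},
  {"offset": [-0.9,-6.5,0],"rot": [0,0,0]},
  {"offset": [-1.5,-11,0],"rot": [0,0,0]},
  {"offset": [-2.1,-15.5,0],"rot": [0,0,0]},
  {"offset": [-2.7,-20,0],"rot": [0,0,0]},
  {"offset": [-3.4,-24.5,0],"rot": [0,0,0]},
  {"offset": [-4,-29,0],"rot": [0,0,0]},
  {"offset": [-4.6,-33.5,0],"rot": [0,0,0]},
  {"offset": [-5.2,-38,0],"rot": [0,0,0]},
  {"offset": [-5.8,-42.5,0],"rot": [0,0,0]},
  {"offset": [-6.5,-47,0],"rot": [0,0,0]},
  {"offset": [-7.1,-51.5,0],"rot": [0,0,0]},
  {"offset": [-7.6,-55,0],"rot": [0,0,0]},
  {"offset": [-8,-58,0],"rot": [0,0,0]},
  {"offset": [-8.2,-59.5,0],"rot": [0,0,0]},
  {"offset": [-8.2,-59.5,0],"rot": [0,0,0]},
  {"offset": [-8.2,-59.5,0],"rot": [0,0,0]},
  {"offset": [-8.2,-59.5,0],"rot": [0,0,0]},
])

```text
time: 24.95
position: [0.4803, -0.2828, 0.3462]
tool_rot: [-0.135, 0.991, 0.001, -0.0]
ft_force: [0.7, 0.6, -0.7]
grip_width: 0.0178
grip_force: 30.0
```

```bash
python3 - <<'E'
from h import *
o=get_obs();print(o['time'],o['position'],o['tool_rot'],o['ft_force'])
for c in('side','top'):
 vision.camera(c)
 for q in('rod','hook_seat'): print(c,q,[(np.round(d['centre'],4).tolist(),round(d['conf'],2)) for d in nets.spot_point(c,q)[:2]])
print(get_obs()['position'],get_obs()['tool_rot'])
E
```

```text
24.95 [ 0.48029274 -0.28284836  0.34624379] [-1.35235367e-01  9.90813154e-01  7.88793703e-04 -2.61296837e-04] [ 0.68687986  0.55467431 -0.68070655]
side rod [([0.4822, -0.282, 0.302], 0.71), ([0.6056, 0.0378, -0.0004], 0.42)]
side hook_seat [([0.4663, -0.2865, 0.1981], 0.6)]
top rod [([0.5212, 0.3, 0.0006], 0.61)]
top hook_seat []
[ 0.48057586 -0.28394327  0.34672962] [-1.35036547e-01  9.90840612e-01 -8.20169430e-05  7.15804091e-05]
```

Emit:
apply_moves([
  {"offset": [0,0,-1],"rot": [0,0,0]},
  {"offset": [0,0,-3],"rot": [0,0,0]},
  {"offset": [0,0,-6],"rot": [0,0,0]},
  {"offset": [0,0,-9],"rot": [0,0,0]},
  {"offset": [0,0,-12],"rot": [0,0,0]},
  {"offset": [0,0,-14],"rot": [0,0,0]},
  {"offset": [0,0,-15],"rot": [0,0,0]},
  {"offset": [0,-0.05,-15],"rot": [0,0,0]},
  {"offset": [0.5,0.08,-15],"rot": [0,0,0]},
  {"offset": [1.5,0.35,-15],"rot": [0,0,0]},
  {"offset": [2.5,0.62,-15],"rot": [0,0,0]},
  {"offset": [3.5,0.88,-15],"rot": [0,0,0]},
  {"offset": [4.5,1.15,-15],"rot": [0,0,0]},
  {"offset": [5.5,1.41,-15],"rot": [0,0,0]},
  {"offset": [6.2,1.6,-15],"rot": [0,0,0]},
  {"offset": [6.75,1.74,-15],"rot": [0,0,0]},
  {"offset": [6.75,1.74,-15],"rot": [0,0,0]},
  {"offset": [6.75,1.74,-15],"rot": [0,0,0]},
])

```text
time: 27.05
position: [0.5476, -0.2672, 0.1964]
tool_rot: [-0.135, 0.991, 0.0, -0.0]
ft_force: [-0.0, -0.3, -0.9]
grip_width: 0.0179
grip_force: 30.0
```

```bash
python3 - <<'E'
from h import *
o=get_obs();print(o['time'],o['position'],o['tool_rot'],o['ft_force'],o['moment'])
a=snap('side','pics/s7.png')[:,:,::-1];b=snap('top','pics/t7.png')[:,:,::-1]
for c in('side','top'):
 for q in('rod','hook_seat'): print(c,q,[(np.round(d['centre'],4).tolist(),round(d['conf'],2)) for d in nets.spot_point(c,q)[:2]])
E
```

```text
27.05 [ 0.54763053 -0.2671582   0.196354  ] [-1.34538791e-01  9.90908252e-01  1.70040811e-04 -3.48175720e-04] [-0.03010464 -0.29489114 -0.93761231] [ 0.07292119  0.04010655 -0.01565451]
side rod [([0.5253, 0.3014, 0.0017], 0.59), ([0.5462, -0.269, 0.1535], 0.58)]
side hook_seat [([0.5343, -0.2703, 0.0481], 0.64)]
top rod [([0.545, -0.2688, 0.1494], 0.5)]
top hook_seat []
```

Emit:
apply_moves([
  {"offset": [0,0,-0.4],"rot": [0,0,0]},
  {"offset": [0,0,-0.8],"rot": [0,0,0]},
  {"offset": [0,0,-1.1],"rot": [0,0,0]},
  {"offset": [0,0,-1.3],"rot": [0,0,0]},
  {"offset": [0,0,-1.5],"rot": [0,0,0]},
  {"offset": [0,0,-1.65],"rot": [0,0,0]},
  {"offset": [0,0,-1.75],"rot": [0,0,0]},
  {"offset": [0,0,-1.83],"rot": [0,0,0]},
  {"offset": [0,0,-1.9],"rot": [0,0,0]},
  {"offset": [0,0,-1.9],"rot": [0,0,0]},
  {"offset": [0,0,-1.9],"rot": [0,0,0]},
])

```text
time: 28.45
position: [0.5479, -0.2673, 0.1776]
tool_rot: [-0.134, 0.991, -0.0, 0.0]
ft_force: [-0.1, 0.7, -1.5]
grip_width: 0.0178
grip_force: 30.0
```

Emit:
apply_moves([
  {"offset": [0,0,0],"rot": [0,0,0]},
  {"offset": [0,0,0],"rot": [0,0,0]},
  {"offset": [0,0,0],"rot": [0,0,0]},
  {"offset": [0,0,0],"rot": [0,0,0]},
  {"offset": [0,0,0],"rot": [0,0,0]},
  {"offset": [0,0,0],"rot": [0,0,0]},
  {"offset": [0,0,0],"rot": [0,0,0]},
  {"offset": [0,0,0],"rot": [0,0,0]},
], hand=0.8)

```text
time: 29.25
position: [0.5479, -0.2673, 0.1776]
tool_rot: [-0.134, 0.991, -0.0, 0.0]
ft_force: [-0.5, -0.9, 0.5]
grip_width: 0.0675
grip_force: 0.0
```

Emit:
apply_moves([
  {"offset": [0,0,0.5],"rot": [0,0,0]},
  {"offset": [0,0,1.5],"rot": [0,0,0]},
  {"offset": [0,0,3],"rot": [0,0,0]},
  {"offset": [0,0,5],"rot": [0,0,0]},
  {"offset": [0,0,8],"rot": [0,0,0]},
  {"offset": [0,0,12],"rot": [0,0,0]},
  {"offset": [-3,5,15],"rot": [0,0,0]},
  {"offset": [-6,9,15],"rot": [0,0,0]},
  {"offset": [-9,13,15],"rot": [0,0,0]},
  {"offset": [-12,17,15],"rot": [0,0,0]},
  {"offset": [-12,17,15],"rot": [0,0,0]},
  {"offset": [-12,17,15],"rot": [0,0,0]},
])

```text
time: 30.45
position: [0.4268, -0.0958, 0.3286]
tool_rot: [-0.136, 0.991, -0.0, 0.001]
ft_force: [0.6, -0.8, 1.8]
grip_width: 0.0698
grip_force: 0.0
```

```bash
python3 - <<'E'
from h import *
o=get_obs();print(o['time'],o['position'],o['ft_force'],o['grip_width'])
a=snap('side','pics/s8.png')[:,:,::-1];b=snap('top','pics/t8.png')[:,:,::-1]
for c in('side','top'):
 for q in('rod','hook_seat','basket','bail_top','jar','brush','bowl'): print(c,q,[(np.round(d['centre'],4).tolist(),round(d['conf'],2)) for d in nets.spot_point(c,q)[:1]])
def f(im,c,X,n):
    p=proj(c,X).astype(int);im=cv2.copyMakeBorder(im,n,n,n,n,0);return cv2.resize(im[p[1]:p[1]+2*n,p[0]:p[0]+2*n],(300,300),interpolation=2)
S=[.548,-.267,.12];T=[.522,.3,.04]
cv2.imwrite('pics/m8.png',np.vstack([np.hstack([f(a,'side',S,45),f(b,'top',S,45)]),np.hstack([f(a,'side',T,50),f(b,'top',T,50)])]))
E
```

```text
30.45 [ 0.42678182 -0.0957579   0.32863198] [ 0.57511835 -0.82113704  1.76854776] 0.06979824128429879
side rod [([0.55, -0.2671, 0.0023], 0.66)]
side hook_seat [([0.5323, -0.2705, 0.0278], 0.61)]
side basket [([0.5237, 0.2983, 0.0019], 0.65)]
side bail_top [([0.5249, 0.2978, 0.077], 0.7)]
side jar [([0.761, -0.0372, 0.0012], 0.82)]
side brush [([0.7448, 0.1663, 0.002], 0.57)]
side bowl [([0.7079, -0.2188, -0.0017], 0.82)]
top rod [([0.5476, -0.2656, 0.1332], 0.73)]
top hook_seat [([0.5349, -0.2748, 0.0273], 0.94)]
top basket []
top bail_top [([0.5154, 0.2988, 0.0778], 0.87)]
top jar []
top brush [([0.7458, 0.1633, -0.0013], 0.64)]
top bowl [([0.7098, -0.2167, -0.0004], 0.91)]
```

View pics/m8.png

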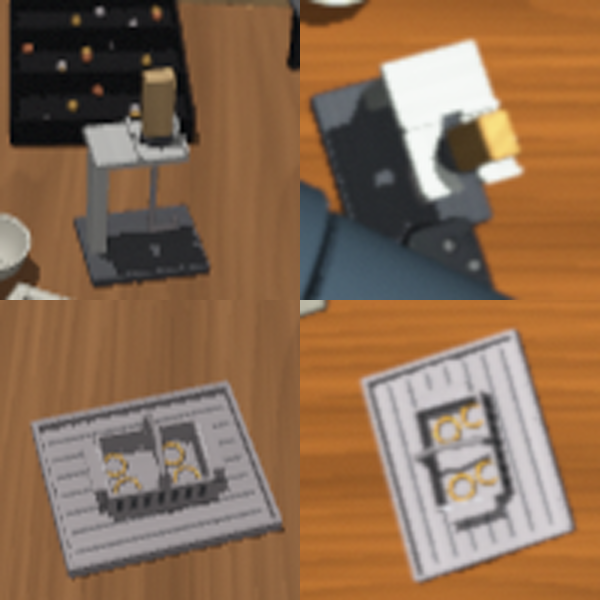

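The rod hangs in the fork (crops at 158,110 and 480,140). The basket stands flat, upright and unhooked in the tray (155,470), and the jar, brush and bowl have not moved.

```bash
python3 -c "
from rig import hand_in
print(hand_in())"
```

```text
the job is handed in; nothing more can be done
None
```

The job is done and handed in, at about 31 s of the 72 s allowed: the basket stands flat and unhooked in the drip tray, the rod hangs back in its fork, and the jar, brush and bowl were left alone.

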